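# Isolator, then selector, on the jeweller's tool controller

### The job

On the long grey tool controller, turn the red isolator handle clockwise all the way to its green dot; this frees the brass finger of the black selector next to it. Then turn that black selector clockwise all the way to its yellow dot, and let go. Leave the look-alike black knob of the lamp dimmer, on the small wooden box, as it is.

Things in the scene. Friction and masses are not known exactly. Their poses are not given: they have to be found in the camera images.
- isolator (a joint): angle of the red isolator handle about its vertical axis, rad, growing clockwise seen from above; 0 = off stop, 1.3 = on stop (pointer at the green dot on the case); stays where it is left (friction about 0.08 N m); starts between 0 and 0.4
- isolator_grip (a point): on the axis of the red handle, at grip height: 86 mm above the bench. The handle is a bar 50 long, 14 thick, 36 tall (64 to 100 mm above the bench) over a hub 44 wide and a steel disc 104 wide (top at 60) with one flat. Left end, seen from the robot, of the fixed grey controller, 170 x 310 x 50 mm. Site x: along the bar to its white pointer line, turning with it; z up
- selector (a joint): angle of the black selector handle about its vertical axis, rad, growing clockwise seen from above; 0 = rest stop, 1.2 = on stop (pointer at the yellow dot on the case); stays where left (friction about 0.08 N m); starts between 0 and 0.08. The disc's rim blocks its brass finger after about 0.15 rad until the isolator is within about 0.25 rad of its on stop; then it is free
- selector_grip (a point): on the axis of the black handle at the controller's right end, 150 mm from the isolator's axis, at grip height: 86 mm above the bench. A bar of the same size (50 x 14 x 36 mm, 64 to 100 mm above the bench) over a hub 44 wide; a brass finger 12 wide reaches 113 mm from the axis at 52 to 60 mm height. Site x: along the bar to its white pointer line, turning with it; z up
- dimmer_pointer (a point): pointer end of the lamp dimmer, a bystander to be left alone: a black bar handle of the same size and height on a fixed wooden box 100 x 100 x 50 mm, left or right of the controller. The point lies 24 mm from the dimmer's axis, 86 mm above the bench; point x points outward along the bar

How it is judged:
By the outcome, as a careful person would: the job done as asked, in the order asked, and still so for the second after the job is handed in, with the robot touching nothing.
It also fails if it takes over 42 s, if anything falls off the work surface, if the arm or the gripper's body presses on something with over 40 N, if the wrist force passes 120 N, or if a joint passes its speed limit or range.

### The arm

A 6-joint arm with a two-finger parallel gripper is mounted at the origin on the work surface. World frame = base frame: x ahead of the robot, y to its left, z up, the work surface at z = 0. Lengths are in m, angles in degrees, forces in N, time in s.
With the tool pointing down it reaches from about 0.3 to 0.75 m from the base axis. Payload 8.5 kg.
Tool frame: the origin (TCP) lies at the very end of the fingers, on their centre line; the grasp point (between the pads) lies 19 mm behind it; x points along the fingers, y is the direction in which the jaws open and shut, and the axes are right-handed (so a half turn about x gives the same grasp; the last joint's range is limited). The gripper opens to 85 mm and grips with 20 to 120 N. Pads are 22 mm wide; open, the fingers measure 114 mm over their backs; the gripper's body (76 mm by 85 mm) begins 54 mm behind the grasp point. The pads swing forward as they close: fully open they stand 13 mm farther back than shut.
Start: joints at [-77.653, 21.807, 74.336, -0, 83.858, -12.336], TCP at [0.23, -0.5, 0.231] pointing down, gripper open.
Joint ranges: [-178.18, 178.18], [-50.72, 133.34], [12.68, 142.11], [-81.47, 261.47], [9.98, 163.14], [-165.26, 165.26]. Speed limits (degrees/s): [136.94, 136.94, 180, 180, 180, 180].

### API

Orientations are given as a 3x3 rotation matrix whose columns are the frame's x, y, z axes.
In Python, from rig import sensors, cams, env gives the robot as it stands.
- The arm moves only by the shell command python3 -m crank 'ROWS' [FORCE]. ROWS is a JSON object of lists of equal length, an entry for each row: "hand": the closure in counts, from 0 (fully open) to 255 (shut); "translation": the shift along the tool's x, y, z in m, a list of three; "dr": the turn, a rotation vector about the tool's x, y, z in rad, a list of three. A call has 1 to 5 rows; each row is the pose to reach, as a shift and turn from the pose commanded when the call began, along the tool's axes at that moment; what a row does not reach only later rows make up. A row lasts 1/10 s, in which the tool goes at most 50 mm and 8.59 degrees, less where a joint would pass 70% of its speed; a pose out of reach is approached as far as the arm can. A call with a gripper value outside its range is refused whole. The fingers move at their own pace and stop on an object; FORCE is the grip in N (left out, the last holds). Time passes only in rows, so rows that repeat a pose let the fingers close. It gives the time, the measured TCP pose, the force and the opening at its end, in the units of the state.
- sensors.observe(): the state, without advancing time (a new reading comes with each control period).
- cams.get_image(name): name is "scene" or "top" or "wrist"; returns (picture, depth): 400x640x3 uint8, blue, green, red; 400x640 float32, m along the optical axis (not along the pixel's ray), 0 where there is no reading.
- cams.calibration(name): a dict with "vertical_fov" (degrees; the focal length in pixels is half the picture's height over the tangent of half this angle, whatever the lens; pixels are square), "cx", "cy" (the principal point, pixels), "extrinsics" (4x4, takes a point from camera to world coordinates). Camera axes: x right, y down, z forward; pixel columns grow to the right and rows downward; lengths in m; the calibration is good to about 2 mm. A picture is of the moment at which its call begins: read the wrist's pose just before it. calibration takes no time and is no camera call; for the wrist camera it gives the pose at the moment of the call.
- env.close_job(): hands the job in, once; it reports no verdict.
The state is a dict: "time_s": time; "q": joint angles; "qvel": joint speeds; "joint_efforts": joint torques, N m; "position": TCP position; "tool_rot": TCP orientation; "ft_force": force on the tool from outside, world axes, zero at the start; "wrist_torque": the same for the moment, N m; "grip_width": finger opening in m.
Only numpy, scipy, OpenCV 4.12 (cv2) and the standard library are available. Lean on these libraries where they do the work, as an engineer would, in place of code of your own. Each camera call takes 0.05 s, during which the arm holds its last target. There are 200 camera calls.

## Working session

There is one attempt and no reset: what is moved stays moved. The work goes in short steps, Python scripts to look and compute and a shell command to move; the robot and the scene stay as the last step left them, time stands still between calls to the robot, and variables do not carry over. Pictures are saved under pics/ and viewed, about 8 in all and at most 12, crops included, and the job is handed in when it is done.

```bash
ls; mkdir -p pics; python3 - <<'E'
from rig import sensors,cams
import cv2,numpy as np
s=sensors.observe();print(s['time_s'],s['position'],s['tool_rot'],s['grip_width'])
for n in('top','scene'):
    im,d=cams.get_image(n);cv2.imwrite(f'pics/{n}0.png',im);np.save(f'pics/{n}0d.npy',d)
    print(cams.calibration(n))
E
```

```text
pics
0.0 [ 0.22959922 -0.49945812  0.2306971 ] [[-3.45235991e-04  4.17599106e-01 -9.08631315e-01]
 [ 1.44103473e-03 -9.08630218e-01 -4.17599149e-01]
 [-9.99998902e-01 -1.45353954e-03 -2.88082963e-04]] 0.08539888340611057
{'vertical_fov': 43.62461926510562, 'cx': 319.14536431452666, 'cy': 198.82883576636664, 'extrinsics': array([[ 0.01321076, -0.99695464,  0.07685656,  0.47365003],
       [-0.99978294, -0.01193155,  0.01707965, -0.00986574],
       [-0.01611062, -0.07706552, -0.99689586,  1.27865114],
       [ 0.        ,  0.        ,  0.        ,  1.        ]])}
{'vertical_fov': 53.59307588677738, 'cx': 316.85839373174156, 'cy': 201.18510423462521, 'extrinsics': array([[ 0.350804  ,  0.54160481, -0.76393768,  1.42720735],
       [ 0.93644361, -0.20014757,  0.28812203, -0.29904421],
       [ 0.00314801, -0.81645892, -0.57739494,  0.75053292],
       [ 0.        ,  0.        ,  0.        ,  1.        ]])}
```

View pics/top0.png

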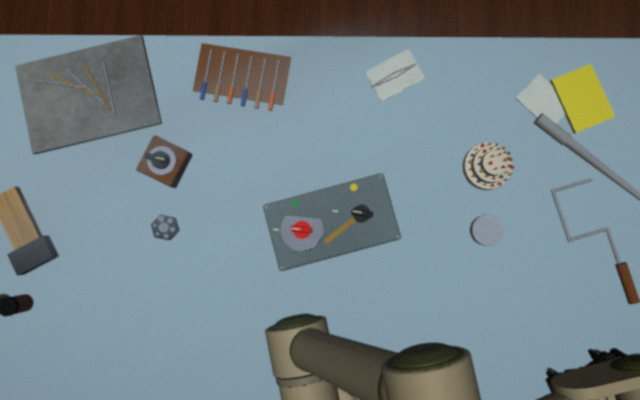

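```bash
cat > h.py <<'E'
import cv2,numpy as np
from rig import sensors,cams
def ray(c,u,v,z):
    f=200/np.tan(np.radians(c['vertical_fov']/2));E=c['extrinsics']
    d=E[:3,:3]@np.array([(u-c['cx'])/f,(v-c['cy'])/f,1]);o=E[:3,3]
    return o+d*(z-o[2])/d[2]
E
python3 - <<'E'
from h import *
im=cv2.imread('pics/top0.png');c=cams.calibration('top')
cv2.imwrite('pics/topc.png',cv2.resize(im[165:275,255:410],None,fx=5,fy=5,interpolation=cv2.INTER_CUBIC))
hsv=cv2.cvtColor(im,cv2.COLOR_BGR2HSV)
roi=np.zeros(im.shape[:2],np.uint8);roi[170:275,258:405]=1
def rep(n,m,z):
    m=(m&(roi>0)).astype(np.uint8);k,l,st,ce=cv2.connectedComponentsWithStats(m)
    for i in range(1,k):
        if st[i,4]>8:
            (x,y),wh,a=cv2.minAreaRect(np.argwhere(l==i)[:,::-1].astype(np.float32))
            print(n,st[i],ce[i],ray(c,*ce[i],z),(x,y),wh,a)
H,S,V=[hsv[...,i].astype(int) for i in range(3)]
rep('red',((H<8)|(H>172))&(S>150)&(V>90),.1)
rep('black',(V<50),.1)
rep('green',(H>40)&(H<85)&(S>100),.05)
rep('yel',(H>22)&(H<35)&(S>130)&(V>150),.05)
rep('brass',(H>10)&(H<22)&(S>100)&(V>70),.06)
rep('white',(S<40)&(V>170),.1)
E
```

```text
red [293 221  18  17 209] [302.04784689 229.31578947] [0.49199753 0.04966247 0.1       ] (301.60003662109375, 229.2000274658203) (16.099689483642578, 16.099689483642578) 63.43495178222656
black [352 206  20  15 138] [362.47826087 214.05797101] [ 0.52974123 -0.0922934   0.1       ] (361.70355224609375, 214.0531005859375) (16.556686401367188, 13.828597068786621) 41.18592834472656
green [292 200   7   7  38] [294.81578947 202.68421053] [0.55811774 0.07107784 0.05      ] (295.0, 203.0) (6.0, 6.0) 90.0
yel [351 184   6   6  32] [353.375   186.65625] [ 0.59951691 -0.07290889  0.05      ] (353.5, 186.5) (5.0, 5.0) 90.0
brass [324 218  32  25 146] [339.66438356 229.80136986] [ 0.49262706 -0.03991047  0.06      ] (339.4898681640625, 229.98716735839844) (4.246914863586426, 37.63420104980469) 51.63251495361328
```

View pics/topc.png

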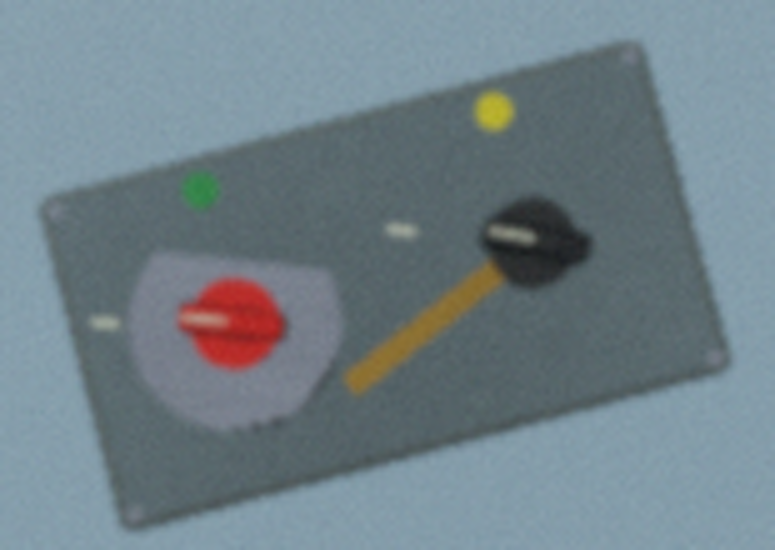

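View pics/scene0.png

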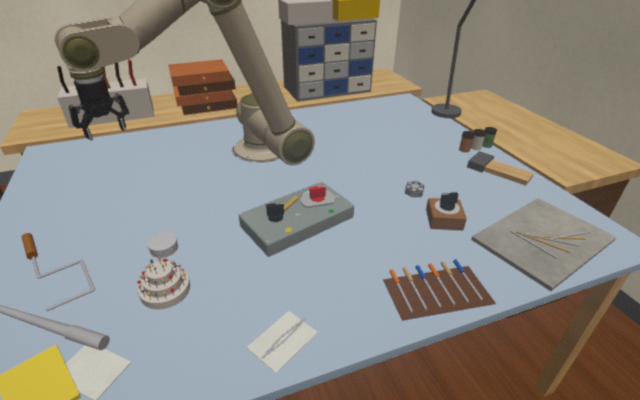

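```bash
cat >> h.py <<'E'
ang=lambda a,b:np.degrees(np.arctan2(b[1]-a[1],b[0]-a[0]))
def goal(p,yaw):
    "shift in tool axes (from now) and turn about tool x to reach p with tool-y at yaw deg"
    s=sensors.observe();R=np.array(s['tool_rot']);y0=np.degrees(np.arctan2(R[1,1],R[0,1]))
    print('shift',np.round(R.T@(np.array(p)-s['position']),4),'turn_x',np.round(np.radians(y0-yaw),3),'yaw0',y0)
E
python3 - <<'E'
from h import *
c=cams.calibration('top')
P=lambda u,v,z:ray(c,255+(u+.5)/5-.5,165+(v+.5)/5-.5,z)
R=P(236,323,.064);B=P(533,243,.064)
print('axes',R,B,np.linalg.norm(R-B),ang(B,R))
k=[P(*q,.05) for q in((45,205),(640,42),(728,368),(130,527))]
print('case',ang(k[1],k[0]),ang(k[2],k[3]),np.mean(k,0),np.linalg.norm(k[0]-k[1]),np.linalg.norm(k[2]-k[1]))
print('red tick,green',ang(R,P(105,323,.05)),ang(R,P(200,190,.05)),'bar',ang(P(227,321,.1),P(183,318,.1)))
print('blk tick,yel',ang(B,P(402,230,.05)),ang(B,P(494,112,.05)),'bar',ang(P(535,240,.1),P(490,232,.1)),'finger',ang(P(500,272,.06),P(355,383,.06)))
goal([R[0],R[1],.231],0)
E
```

```text
axes [0.49283076 0.05208729 0.064     ] [ 0.53350155 -0.09169602  0.064     ] 0.14942473602866885 105.79417443223153
case 106.05714463576656 105.59216831533512 [ 0.51283715 -0.0204917   0.05      ] 0.30473775186068625 0.16586330042259653
red tick,green 90.53935114598407 16.60306090606287 bar 86.85077093740057
blk tick,yel 84.34002013250222 16.0271112919328 bar 80.59983878830381 finger 128.07899001152944
shift [ 4.000e-04 -3.913e-01 -4.695e-01] turn_x -1.14 yaw0 -65.31763549312357
```

```bash
python3 -m crank '{"hand":[0,0,0,0,0],"translation":[[0,-0.029,-0.035],[0,-0.058,-0.069],[0,-0.086,-0.104],[0,-0.115,-0.138],[0,-0.144,-0.173]],"dr":[[-0.12,0,0],[-0.24,0,0],[-0.36,0,0],[-0.48,0,0],[-0.6,0,0]]}'; python3 -c "
from h import *
goal([.4928,.0521,.2],-3)"
```

```text
time_s: 0.6
position: [0.327, -0.2949, 0.2311]
tool_rot: [[-0.0, 0.86, -0.51], [0.0, -0.51, -0.86], [-1.0, -0.0, -0.0]]
ft_force: [0.2, -0.7, -0.9]
grip_width: 0.0853
shift [ 0.0312 -0.0345 -0.383 ] turn_x -0.483 yaw0 -30.68472885881509
```

```bash
python3 -m crank '{"hand":[0,0,0,0,0],"translation":[[0,-0.004,-0.045],[0,-0.008,-0.09],[0.005,-0.012,-0.135],[0.01,-0.016,-0.18],[0.015,-0.02,-0.21]],"dr":[[-0.1,0,0],[-0.2,0,0],[-0.3,0,0],[-0.4,0,0],[-0.483,0,0]]}' >/dev/null; python3 -c "
from h import *
goal([.4928,.0521,.2],-3)"
```

```text
shift [ 0.0161  0.0666 -0.1595] turn_x 0.001 yaw0 -2.952287787809685
```

```bash
python3 -m crank '{"hand":[0,0,0,0,0],"translation":[[0.004,0.017,-0.04],[0.008,0.034,-0.08],[0.012,0.05,-0.12],[0.016,0.067,-0.16],[0.016,0.067,-0.16]],"dr":[[0,0,0],[0,0,0],[0,0,0],[0,0,0],[0,0,0]]}'; python3 - <<'E'
from h import *
im,d=cams.get_image('wrist');c=cams.calibration('wrist');cv2.imwrite('pics/w1.png',im);np.save('pics/w1.npy',d)
print(c);
import json;np.save('pics/w1c.npy',c,allow_pickle=True)
E
```

```text
time_s: 1.6
position: [0.4943, 0.0535, 0.1994]
tool_rot: [[-0.001, 0.999, -0.052], [0.001, -0.052, -0.999], [-1.0, -0.001, -0.001]]
ft_force: [-0.8, -0.7, 1.1]
grip_width: 0.0853
{'vertical_fov': 69.82220073082472, 'cx': 318.8377877720751, 'cy': 201.51366529496195, 'extrinsics': array([[ 9.98634796e-01, -4.92531077e-02, -1.73975646e-02,
         4.97267314e-01],
       [-5.22283277e-02, -9.46995464e-01, -3.16972859e-01,
         1.33480840e-01],
       [-8.63516390e-04,  3.17448772e-01, -9.48275029e-01,
         3.41400646e-01],
       [ 0.00000000e+00,  0.00000000e+00,  0.00000000e+00,
         1.00000000e+00]])}
```

View pics/w1.png

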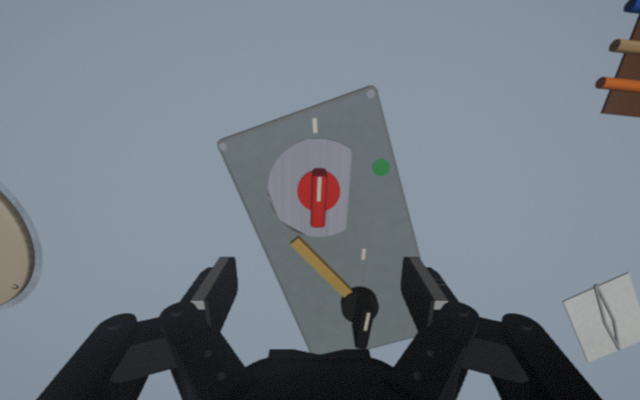

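```bash
python3 - <<'E'
from h import *
im=cv2.imread('pics/w1.png');c=np.load('pics/w1c.npy',allow_pickle=True).item()
h=cv2.cvtColor(im,cv2.COLOR_BGR2HSV).astype(int);H,S,V=h[...,0],h[...,1],h[...,2]
m=((H<10)|(H>170))&(S>120);m[:,:260]=0;m[:,360:]=0;m[:150]=0;m[240:]=0
y,x=np.nonzero(m);print('red bbox',x.min(),x.max(),y.min(),y.max())
# hub left/right extremes -> axis
row=y[x<=x.min()+1].mean();rr=y[x>=x.max()-1].mean();u=(x.min()+x.max())/2;v=(row+rr)/2
print(row,rr,'axis from hub',ray(c,u,v,.064))
# low bar end
w=(S<90)&(V>130);w[:172]=0;w[206:]=0;w[:,:310]=0;w[:,330:]=0
p=np.argwhere(w)[:,::-1];print(len(p),p.min(0),p.max(0))
l=cv2.fitLine(p.astype(np.float32),cv2.DIST_L2,0,.01,.01).ravel();a=ray(c,l[2],l[3],.1);b=ray(c,l[2]-l[0]*10*np.sign(l[1]),l[3]-abs(l[1])*10,.1)
print('line centre',a,'ang',ang(a,b))
g=(H>40)&(H<85)&(S>100);gy,gx=np.nonzero(g[140:190,360:400]);print('green',ray(c,gx.mean()+360,gy.mean()+140,.05))
cv2.imwrite('pics/w1c.png',cv2.resize(im[120:360,240:440],None,fx=2.5,fy=2.5,interpolation=cv2.INTER_CUBIC))
goal([.4928,.0521,.069],-3)
E
```

```text
red bbox 298 339 169 226
190.5 191.0 axis from hub [0.49243555 0.05220111 0.064     ]
100 [317 177] [321 201]
line centre [0.49334123 0.06487896 0.1       ] ang 84.84706127680263
green [0.55745525 0.07010248 0.05      ]
shift [ 0.1306 -0.0007 -0.0004] turn_x -0.001 yaw0 -3.0442045382773384
```

View pics/w1c.png

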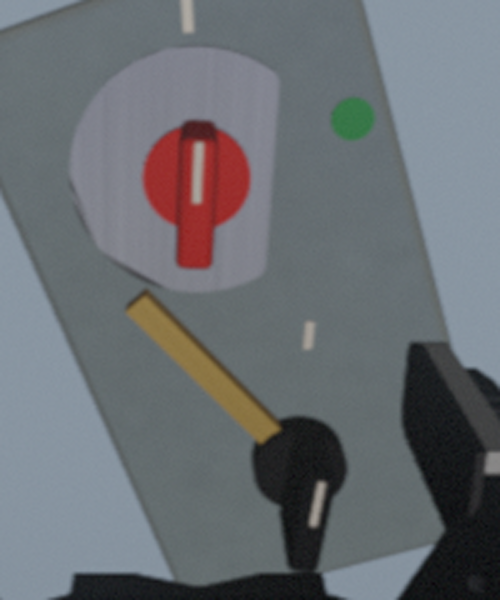

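```bash
python3 -m crank '{"hand":[0,0,0,0,0],"translation":[[0.03,-0.001,0],[0.07,-0.001,0],[0.11,-0.001,0],[0.131,-0.001,0],[0.131,-0.001,0]],"dr":[[0,0,0],[0.02,0,0],[0.02,0,0],[0.02,0,0],[0.02,0,0]]}' 30; python3 -m crank '{"hand":[100,180,230,255,255],"translation":[[0,0,0],[0,0,0],[0,0,0],[0,0,0],[0,0,0]],"dr":[[0,0,0],[0,0,0],[0,0,0],[0,0,0],[0,0,0]]}' 30;python3 -m crank '{"hand":[255,255,255],"translation":[[0,0,0],[0,0,0],[0,0,0]],"dr":[[0,0,0],[0,0,0],[0,0,0]]}' 30
```

```text
time_s: 2.15
position: [0.4908, 0.0489, 0.0671]
tool_rot: [[-0.006, 0.997, -0.078], [0.001, -0.078, -0.997], [-1.0, -0.006, -0.0]]
ft_force: [-0.1, -0.3, 0.1]
grip_width: 0.0852
time_s: 2.65
position: [0.4933, 0.0496, 0.07]
tool_rot: [[0.003, 0.997, -0.077], [-0.0, -0.077, -0.997], [-1.0, 0.003, 0.0]]
ft_force: [7.4, -0.2, 1.2]
grip_width: 0.0133
time_s: 2.95
position: [0.4933, 0.0497, 0.07]
tool_rot: [[0.002, 0.997, -0.077], [-0.0, -0.077, -0.997], [-1.0, 0.002, 0.0]]
ft_force: [2.4, 0.7, 6.0]
grip_width: 0.0138
```

```bash
python3 -m crank '{"hand":[255,255,255,255,255],"translation":[[0,0,-0.001],[0,0,-0.002],[0,0,-0.002],[0,0,-0.002],[0,0,-0.002]],"dr":[[0.08,0,0],[0.18,0,0],[0.28,0,0],[0.38,0,0],[0.48,0,0]]}'
```

```text
time_s: 3.45
position: [0.4917, 0.0504, 0.0699]
tool_rot: [[-0.002, 0.847, -0.532], [-0.003, -0.532, -0.847], [-1.0, -0.0, 0.003]]
ft_force: [-8.2, -8.1, 12.8]
grip_width: 0.0136
```

```bash
python3 -m crank '{"hand":[255,255,255,255,255],"translation":[[0,0,0],[0,0,0],[0,0,0],[0,0,0],[0,0,0]],"dr":[[0.1,0,0],[0.2,0,0],[0.3,0,0],[0.4,0,0],[0.5,0,0]]}';  python3 -m crank '{"hand":[255,255,255,255,255],"translation":[[0,0,0],[0,0,0],[0,0,0],[0,0,0],[0,0,0]],"dr":[[0.08,0,0],[0.16,0,0],[0.21,0,0],[0.24,0,0],[0.24,0,0]]}';python3 -c "
from h import *
s=sensors.observe();print(s['wrist_torque']);goal([.4926,.0521,.07],-74)"
```

```text
time_s: 3.95
position: [0.4905, 0.0517, 0.0699]
tool_rot: [[-0.005, 0.489, -0.873], [-0.0, -0.873, -0.489], [-1.0, -0.002, 0.004]]
ft_force: [-12.2, -1.0, 16.8]
grip_width: 0.0135
time_s: 4.45
position: [0.4901, 0.0525, 0.0699]
tool_rot: [[-0.005, 0.271, -0.963], [0.001, -0.963, -0.271], [-1.0, -0.002, 0.005]]
ft_force: [-12.9, 2.1, 18.6]
grip_width: 0.0135
[0.49728634 1.81467266 0.29266286]
shift [-0.0001  0.001  -0.0023] turn_x -0.005 yaw0 -74.28638066687991
```

```bash
python3 -m crank '{"hand":[255,255,255],"translation":[[0,0,-0.001],[0,0,-0.002],[0,0,-0.002]],"dr":[[0.03,0,0],[0.06,0,0],[0.06,0,0]]}';python3 -c "
from h import *
s=sensors.observe();print(s['wrist_torque']);goal([.4926,.0521,.07],-74)
im,d=cams.get_image('wrist');cv2.imwrite('pics/w2.png',im)"
```

```text
time_s: 4.75
position: [0.4904, 0.0526, 0.0699]
tool_rot: [[-0.01, 0.216, -0.976], [-0.001, -0.976, -0.216], [-1.0, -0.001, 0.01]]
ft_force: [-19.7, -1.5, 23.9]
grip_width: 0.0136
[-0.22204183  2.99663795  1.50631746]
shift [-0.0002  0.001  -0.0021] turn_x -0.062 yaw0 -77.52634231709169
```

View pics/w2.png

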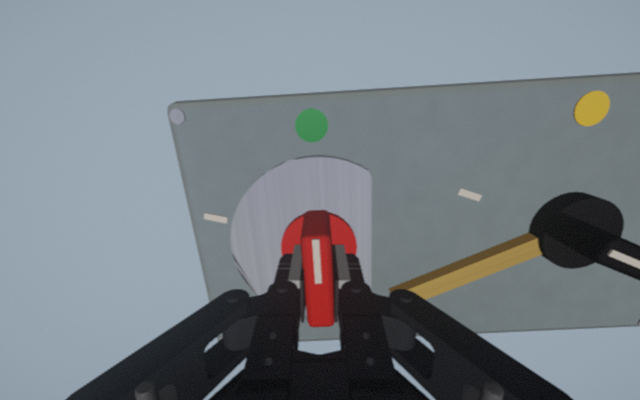

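```bash
python3 -m crank '{"hand":[150,80,0,0,0],"translation":[[0,0,0],[0,0,0],[0,0,0],[-0.02,0,0],[-0.06,0,0]],"dr":[[0,0,0],[0,0,0],[0,0,0],[0,0,0],[0,0,0]]}';python3 -c "
from h import *
goal([.5332,-.0917,.15],-9)
im,d=cams.get_image('top');cv2.imwrite('pics/t2.png',im)"
```

```text
time_s: 5.3
position: [0.4934, 0.0523, 0.1278]
tool_rot: [[-0.006, 0.212, -0.977], [0.001, -0.977, -0.212], [-1.0, -0.002, 0.006]]
ft_force: [0.4, -0.9, 0.9]
grip_width: 0.0845
shift [-0.0226  0.1492 -0.0083] turn_x -1.2 yaw0 -77.77037939193261
```

```bash
python3 -m crank '{"hand":[0,0,0,0,0],"translation":[[-0.03,0.02,0],[-0.052,0.05,-0.002],[-0.052,0.09,-0.004],[-0.052,0.13,-0.008],[-0.052,0.149,-0.008]],"dr":[[-0.13,0,0],[-0.26,0,0],[-0.39,0,0],[-0.52,0,0],[-0.65,0,0]]}'>/dev/null; python3 -m crank '{"hand":[0,0,0,0,0,0],"translation":[[0,0,0],[0,0,0],[0,0,0],[0,0,0],[0,0,0]],"dr":[[-0.13,0,0],[-0.26,0,0],[-0.39,0,0],[-0.52,0,0],[-0.55,0,0]]}' | head -3
python3 -m crank '{"hand":[0,0,0,0,0],"translation":[[0,0,0],[0,0,0],[0,0,0],[0,0,0],[0,0,0]],"dr":[[-0.13,0,0],[-0.26,0,0],[-0.39,0,0],[-0.52,0,0],[-0.55,0,0]]}'
python3 -c "
from h import *
goal([.5332,-.0917,.07],-9)
im,d=cams.get_image('wrist');c=cams.calibration('wrist');cv2.imwrite('pics/w3.png',im);np.save('pics/w3c.npy',c,allow_pickle=True)"
```

```text
time_s: 6.35
position: [0.5342, -0.0917, 0.181]
tool_rot: [[-0.0, 0.988, -0.152], [0.0, -0.152, -0.988], [-1.0, -0.0, -0.0]]
ft_force: [0.1, 0.2, 0.3]
grip_width: 0.0854
shift [ 1.11e-01 -9.00e-04  1.00e-04] turn_x 0.004 yaw0 -8.771561239435316validation failed for argument at $.tr...
```

View pics/w3.png

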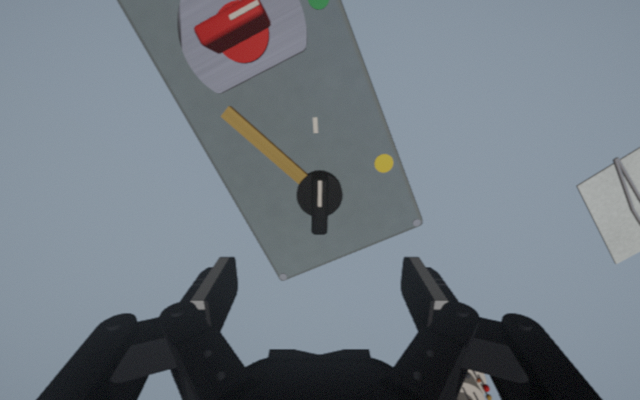

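```bash
python3 - <<'E'
from h import *
c=np.load('pics/w3c.npy',allow_pickle=True).item()
print('hub',ray(c,319,193,.064),'bar ang',ang(ray(c,320,205,.1),ray(c,320,182,.1)),'red ang',ang(ray(c,231,17,.1),ray(c,257,5,.1)),'end',ray(c,319.5,231,.1))
a,b=ray(c,231,17,.1),ray(c,257,5,.1)
E
```

```text
hub [ 0.53407903 -0.08796772  0.064     ] bar ang 81.30352978297428 red ang 12.312114883933862 end [ 0.53099236 -0.11057996  0.1       ]
```

```bash
python3 - <<'E'
from h import *
c=np.load('pics/w3c.npy',allow_pickle=True).item();im=cv2.imread('pics/w3.png')
h=cv2.cvtColor(im,cv2.COLOR_BGR2HSV).astype(int);H,S,V=h[...,0],h[...,1],h[...,2]
y,x=np.nonzero(((H>22)&(H<35)&(S>130))[145:185,365:405]);print('yel',ray(c,x.mean()+365,y.mean()+145,.05))
m=(V<60)[160:245,290:350];y,x=np.nonzero(m);y+=160;x+=290
print(x.min(),x.max(),y.min(),y.max());l=y[x<=x.min()+1].mean();r=y[x>=x.max()-1].mean();print(l,r)
print('hub',ray(c,(x.min()+x.max())/2,(l+r)/2,.064))
print('tick',ray(c,315.5,125,.05)); t=cams.calibration('top');print(ray(t,255+402.5/5-.5,165+230.5/5-.5,.05))
cc=[ray(c,*p,.05) for p in((283,278),(419,222))];print(cc)
E
```

```text
yel [ 0.5991994  -0.07173491  0.05      ]
297 341 171 233
194.3181818181818 194.68
hub [ 0.53385384 -0.0894291   0.064     ]
tick [ 0.54022429 -0.02698973  0.05      ]
[ 0.53979321 -0.02821306  0.05      ]
[array([ 0.47932792, -0.18278915,  0.05      ]), array([ 0.63036234, -0.13862764,  0.05      ])]
```

```bash
python3 -m crank '{"hand":[0,0,0,0,0],"translation":[[0.03,-0.001,0],[0.07,-0.001,0],[0.1,-0.001,0],[0.111,-0.001,0],[0.111,-0.001,0]],"dr":[[0,0,0],[0,0,0],[0,0,0],[0,0,0],[0,0,0]]}' 30; python3 -m crank '{"hand":[60,140,230,255,255],"translation":[[0,0,0],[0,0,0],[0,0,0],[0,0,0],[0,0,0]],"dr":[[0,0,0],[0,0,0],[0,0,0],[0,0,0],[0,0,0]]}' 30;python3 -m crank '{"hand":[255,255,255],"translation":[[0,0,0],[0,0,0],[0,0,0]],"dr":[[0,0,0],[0,0,0],[0,0,0]]}' 30; python3 -c "
from h import *
goal([.5335,-.091,.07],-74)"
```

```text
time_s: 6.9
position: [0.5328, -0.0914, 0.0694]
tool_rot: [[-0.002, 0.988, -0.157], [0.001, -0.157, -0.988], [-1.0, -0.002, -0.001]]
ft_force: [-0.3, 0.1, 0.8]
grip_width: 0.0855
time_s: 7.4
position: [0.5343, -0.0918, 0.0711]
tool_rot: [[0.004, 0.988, -0.157], [-0.001, -0.157, -0.988], [-1.0, 0.004, 0.0]]
ft_force: [10.5, 1.3, -5.3]
grip_width: 0.0133
time_s: 7.7
position: [0.5343, -0.0917, 0.071]
tool_rot: [[0.003, 0.988, -0.157], [-0.001, -0.157, -0.988], [-1.0, 0.003, 0.0]]
ft_force: [4.7, 0.6, 1.7]
grip_width: 0.0136
shift [ 0.001  -0.0009 -0.0006] turn_x 1.134 yaw0 -9.006538500241755
```

```bash
python3 -m crank '{"hand":[255,255,255,255,255],"translation":[[0,0,0],[0,-0.001,0],[0,-0.001,0],[0,-0.001,0],[0,-0.001,0]],"dr":[[0.08,0,0],[0.18,0,0],[0.28,0,0],[0.38,0,0],[0.48,0,0]]}'; python3 -c "
from h import *
print(sensors.observe()['wrist_torque']);goal([.5335,-.091,.07],-74)"
```

```text
time_s: 8.2
position: [0.5338, -0.0915, 0.071]
tool_rot: [[0.004, 0.801, -0.598], [-0.001, -0.598, -0.801], [-1.0, 0.004, -0.002]]
ft_force: [7.0, 0.8, 1.6]
grip_width: 0.0134
[ 0.33995232 -0.89739954  0.10937212]
shift [ 0.001  -0.0006 -0.0002] turn_x 0.65 yaw0 -36.73023961676304
```

Turning freely past the block point; going on to the stop.

```bash
python3 -m crank '{"hand":[255,255,255,255,255],"translation":[[0,0,0],[0,0,0],[0,0,0],[0,0,0],[0,0,0]],"dr":[[0.1,0,0],[0.2,0,0],[0.3,0,0],[0.4,0,0],[0.5,0,0]]}'>/dev/null;  python3 -m crank '{"hand":[255,255,255,255,255],"translation":[[0,0,0],[0,0,0],[0,0,0],[0,0,0],[0,0,0]],"dr":[[0.06,0,0],[0.12,0,0],[0.18,0,0],[0.21,0,0],[0.21,0,0]]}';python3 -c "
from h import *
s=sensors.observe();print(s['wrist_torque']);goal([.5335,-.091,.07],-74)"
```

```text
time_s: 9.2
position: [0.5333, -0.0912, 0.0711]
tool_rot: [[0.003, 0.223, -0.975], [-0.001, -0.975, -0.223], [-1.0, 0.001, -0.003]]
ft_force: [5.6, 3.3, 3.2]
grip_width: 0.0137
[ 0.54163431 -0.75265728  0.98444096]
shift [ 0.0011 -0.0001 -0.0003] turn_x -0.054 yaw0 -77.10107378281903
```

```bash
python3 -m crank '{"hand":[150,80,0,0,0],"translation":[[0,0,0],[0,0,0],[0,0,0],[-0.03,0,0],[-0.07,0,0]],"dr":[[0,0,0],[0,0,0],[0,0,0],[0,0,0],[0,0,0]]}'; python3 -m crank '{"hand":[0,0,0,0],"translation":[[-0.04,0,0],[-0.08,0,0.02],[-0.1,0,0.06],[-0.1,0,0.06]],"dr":[[0,0,0],[0,0,0],[0,0,0],[0,0,0]]}'
python3 -c "
from h import *
im,d=cams.get_image('wrist');c=cams.calibration('wrist');cv2.imwrite('pics/w4.png',im);np.save('pics/w4c.npy',c,allow_pickle=True)"
```

```text
time_s: 9.7
position: [0.5309, -0.0911, 0.1396]
tool_rot: [[-0.005, 0.221, -0.975], [0.002, -0.975, -0.221], [-1.0, -0.003, 0.004]]
ft_force: [0.6, -0.7, 0.1]
grip_width: 0.084
time_s: 10.1
position: [0.4716, -0.1052, 0.2433]
tool_rot: [[0.004, 0.221, -0.975], [-0.002, -0.975, -0.221], [-1.0, 0.003, -0.003]]
ft_force: [0.6, -0.3, 0.2]
grip_width: 0.0856
```

View pics/w4.png

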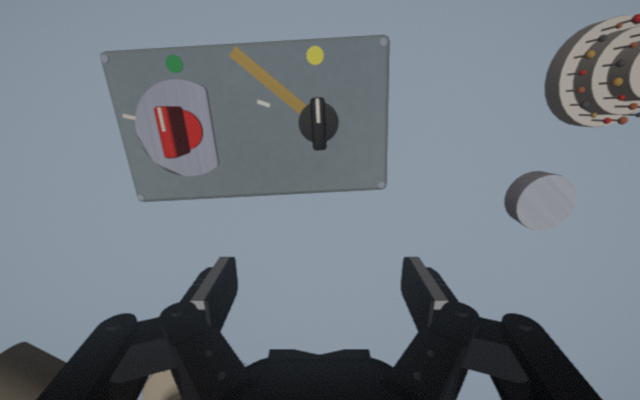

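```bash
python3 - <<'E'
from h import *
c=np.load('pics/w4c.npy',allow_pickle=True).item();im=cv2.imread('pics/w4.png')
h=cv2.cvtColor(im,cv2.COLOR_BGR2HSV).astype(int);S,V=h[...,1],h[...,2]
for n,(x0,x1,y0,y1) in dict(red=(156,168,110,134),blk=(313,323,101,124)).items():
    w=((S<90)&(V>140))[y0:y1,x0:x1];p=np.argwhere(w)[:,::-1].astype(np.float32)+[x0,y0]
    l=cv2.fitLine(p.astype(np.float32),cv2.DIST_L2,0,.01,.01).ravel();d=l[:2]*-np.sign(l[1])*10
    print(n,len(p),ang(ray(c,l[2],l[3],.1),ray(c,l[2]+d[0],l[3]+d[1],.1)))
k=[ray(c,*q,.05) for q in((103,54),(386,37),(383,188),(138,200))];print('case',ang(k[1],k[0])-90,ang(k[2],k[3])-90)
im,_=cams.get_image('top');o=cv2.imread('pics/top0.png')
print('dimmer diff',np.abs(im[130:190,130:195].astype(int)-o[130:190,130:195]).max(),'noise',np.abs(im[300:390,60:200].astype(int)-o[300:390,60:200]).max())
E
```

```text
red 90 8.734748709721647
blk 63 16.678847792648007
case 15.85851582685703 15.670092139164566
dimmer diff 12 noise 135
```

```bash
python3 - <<'E'
from h import *
im=cv2.imread('pics/w4.png');t,_=cams.get_image('top')
a=cv2.resize(im[80:180,120:220],(500,500),interpolation=cv2.INTER_CUBIC);b=cv2.resize(t[195:260,265:330],(300,300),interpolation=cv2.INTER_CUBIC)
b=cv2.copyMakeBorder(b,0,200,0,0,cv2.BORDER_CONSTANT);cv2.imwrite('pics/c5.png',np.hstack([a,b]))
E
```

```text
(no output)
```

View pics/c5.png

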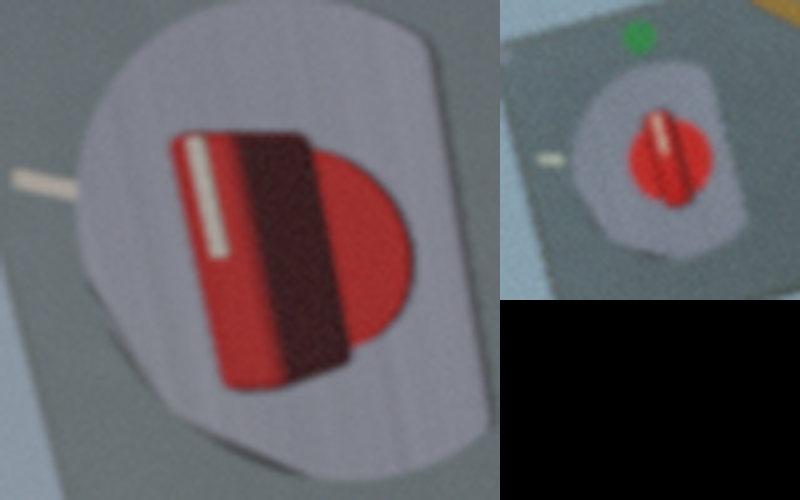

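```bash
python3 -c "
from rig import env
print(env.close_job())"
```

```text
the job is handed in; nothing more can be done
None
```

I turned the red isolator clockwise to its stop at the green dot and let go. Then I turned the black selector clockwise to its stop at the yellow dot, let go, and lifted the arm clear. I handed the job in after about 10 s of robot time; it reports no verdict.

**Stops:** On both handles the wrist torque rose sharply when I pushed about 3° past the expected end angle: 1.5 N m on the isolator and 1.0 N m on the selector. The selector turned freely past the point where the disc had blocked it.

**Last pictures:** The selector pointer measured 16.7°, against about 16° for its yellow dot.

**One disagreement:** The automatic line fit for the isolator gave 8.7°, and an earlier reading at the edge of the picture gave 12.3°, against about 16° for its green dot. Both would put the handle past its stop. I took the 8.7° fit to be wrong. In an enlarged crop the pointer leans 11.8° in the image, against about 11.3° expected at the stop, and the disc's flat faces the selector.

**Dimmer:** I never approached it, and its part of the top view changed by at most 12 grey levels, so it looks untouched. The patch I meant to use as a noise reference changed by 135, probably because the arm was in it, so it tells nothing.

The wrist force readings stayed at roughly 31 N or less.

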